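Ready the brewing scale: power, mug on, zero, timer

TASK

Get the brewing scale ready for a coffee: switch it on with the round key, then stand the mug upright in the middle of the steel weighing plate and let go of it, zero the scale with the long bar key, and last start the timer with the triangular key. Press each key right down with nothing else pressed and let it come back up; zero and timer only count with the mug standing on the plate, the round key would switch the scale off again if pressed then, and the square key (units) stays untouched. Set the mug down gently and leave the tin, the jar and the scoop where they are.

Things in the scene. Friction and masses are not known exactly. Their poses are not given: they have to be found in the camera images.
- scale: white brewing scale, fixed to the table, 250 deep (its x) by 210 wide (its y), deck 36 mm up; origin: centre of its underside; x to its back, y to its left seen from its front, z up. On its grey front panel a blank display (always blank) and four black keys in a row along the front edge, 100 mm in front of the origin (x = -0.100); behind it the steel weighing plate
- plate_mid (a point): middle of the top of the steel weighing plate, 50 mm above the table, 40 mm behind the scale's origin; the plate is 160 mm deep by 200 mm wide and sinks at most 3 mm on a stiff spring (2.5 N per mm); axes as the scale's
- plate: the steel weighing plate itself; origin 8 mm below the middle of its top. Beside the scale's right stands a tall fridge (0.54 m high), its left side at y = -0.135, its front at about x = 0.475 and running to the robot's right: keep the hand clear of it
- key_round_top (a point): centre of the top of the power key, a round black cap 26 mm across, leftmost in the row, centre 80 mm left of the scale's middle; the cap's top is 42 mm above the table and 6 mm above the panel; axes as the scale's. There is 12 to 21 mm of bare panel between neighbouring keys.
- key_round (a joint): travel of the round key, straight down: 0 up, 0.004 (m) fully down; a spring pushes it back with 1.4 N at the top and 4.2 N fully down
- key_bar_top (a point): centre of the top of the zero (tare) key, an oblong black bar 50 mm long (along the row) by 24 mm, second from the left, centre 20 mm left of the scale's middle; the cap's top is 42 mm above the table and 6 mm above the panel; axes as the scale's. There is 12 to 21 mm of bare panel between neighbouring keys.
- key_bar (a joint): travel of the long bar key, straight down: 0 up, 0.004 (m) fully down; a spring pushes it back with 1.4 N at the top and 4.2 N fully down
- key_triangle_top (a point): centre of the top of the timer key, a black triangular cap 33 mm wide, one corner pointing right, third from the left, centre 43 mm right of the scale's middle; the cap's top is 42 mm above the table and 6 mm above the panel; axes as the scale's. There is 12 to 21 mm of bare panel between neighbouring keys.
- key_triangle (a joint): travel of the triangular key, straight down: 0 up, 0.004 (m) fully down; a spring pushes it back with 1.4 N at the top and 4.2 N fully down
- key_square_top (a point): centre of the top of the units key, a square black cap 23 mm wide, rightmost in the row, centre 85 mm right of the scale's middle; not needed; the cap's top is 42 mm above the table and 6 mm above the panel; axes as the scale's. There is 12 to 21 mm of bare panel between neighbouring keys.
- key_square (a joint): travel of the square key, straight down: 0 up, 0.004 (m) fully down; a spring pushes it back with 1.4 N at the top and 4.2 N fully down
- mug: black stoneware mug, open and empty, 0.2 to 0.45 kg, 95 mm high, 82 mm outside diameter, nearly straight wall 5 to 7 mm thick, inner floor about 7 mm up; a handle on one side. z up when it stands; its origin is at table level, 17 mm from the cup's own axis towards the handle, so use the points
- mug_rim (a point): centre of the mug's mouth, on the cup's axis at rim height (95 mm above its foot); the handle lies about 107 degrees counterclockwise from this point's x axis seen from above, at the start always on the side to the robot's left (left-ahead to left-near), never towards the scale
- mug_foot (a point): centre of the mug's foot, on the cup's axis at its underside
- mug_handle (a point): middle of the mug's handle, 60 mm above its foot and about 73 mm from the cup's axis; the handle is about 12 mm thick and reaches 78 mm from the axis. Behind and left of the mug stand a coffee machine (0.34 m high, x over 0.56, y over 0.29) and an ice maker (0.30 m high, y over 0.48)
- sugar_tin: bystander: white sugar tin with closed lid, 92 mm across, 96 mm high, origin under its centre
- cocoa: bystander: cocoa jar with a shaker cap, 42 mm across, 106 mm high, origin under its centre
- coffee_scoop: bystander: black coffee measuring scoop lying flat, 119 by 46 by 28 mm, origin under its centre

How it is judged (in metres and radians):
On the way, in this order (a step that is already met when the one before it is completed fails the run):
1. the round power key is pressed right down, before the mug is on the plate (value of joint key_round above 0.003 m and not (contact force between mug and plate above 1 N)), for 0.05 s.
2. the round key is back up and the mug stands upright on the middle of the plate, let go (value of joint key_round below 0.001 m and contact force between mug and plate above 1 N and horizontal distance between mug_foot and plate_mid below 0.025 m and angle between mug's own z axis and vertical below 0.1 rad and contact force between the fingers and mug below 0.1 N), for 0.3 s.
3. the long bar key (zero) is pressed right down with the mug standing free on the plate (value of joint key_bar above 0.003 m and contact force between mug and plate above 1 N and horizontal distance between mug_foot and plate_mid below 0.025 m and angle between mug's own z axis and vertical below 0.1 rad and contact force between the fingers and mug below 0.1 N), for 0.05 s.
4. the bar key is back up and the triangular key (timer) is pressed right down with the mug standing free on the plate (value of joint key_bar below 0.001 m and value of joint key_triangle above 0.003 m and contact force between mug and plate above 1 N and horizontal distance between mug_foot and plate_mid below 0.025 m and angle between mug's own z axis and vertical below 0.1 rad and contact force between the fingers and mug below 0.1 N), for 0.05 s.
At the end, for the whole second after the job is handed in: The mug stands upright (within 0.1 rad) and at rest on the weighing plate, its foot's centre within 25 mm of the plate's middle, nothing holding it; all four keys are back up (under 1 mm down) (all of step 2 and value of joint each of key_bar, key_triangle, key_square below 0.001 m and linear speed of mug below 0.02 m/s); the robot touches nothing.
It fails at once if the square key is pressed, or two keys are down at once (over 2 mm) (value of joint key_square above 0.002 m or value of joint each of key_round, key_bar above 0.002 m or value of joint each of key_bar, key_triangle above 0.002 m or value of joint each of key_round, key_triangle above 0.002 m).
It fails at once if the round key is pressed (over 2 mm) with the mug on the plate, which switches the scale off (value of joint key_round above 0.002 m and contact force between mug and plate above 1 N).
It fails at once if the bar or triangular key is pressed right down (over 3 mm) without the mug on the plate (value of joint any of key_bar, key_triangle above 0.003 m and not (contact force between mug and plate above 0.5 N)).
It fails at once if the mug is tipped by more than 0.6 rad, or dropped (falling free faster than 0.45 m/s, a drop of more than about 10 mm) (angle between mug's own z axis and vertical above 0.6 rad or (linear speed of mug above 0.45 m/s and contact force between the fingers and mug below 0.1 N)).
It fails at once if a bystander (tin, jar or scoop) is moved more than 30 mm (distance of any of sugar_tin, cocoa, coffee_scoop from where it was at the start of the episode above 0.03 m).
It also fails if it takes over 72 s, if anything falls off the work surface, if the arm or the gripper's body presses on something with over 40 N, if the wrist force passes 120 N, or if a joint passes its speed limit or range.

ROBOT

A 6-joint arm with a two-finger parallel gripper is mounted at the origin on a cart in front of the work surface, level with it; the furniture and walls round the work are solid. World frame = base frame: x ahead of the robot, y to its left, z up, the work surface at z = 0. Lengths are in m, angles in degrees, forces in N, time in s.
With the tool pointing down it reaches from about 0.25 to 0.725 m from the base axis. Payload 9.7 kg.
Tool frame: the origin (TCP) lies between the finger pads; the fingertips stand bot.tcp_to_tips ahead of it and the grasp point (between the pads) lies 11 mm behind it (bot.tcp_to_tips is the distance from the TCP to the fingertips, in m); z points along the fingers, y is the line along which they close (so a half turn about z gives the same grasp; the last joint's range is limited). The gripper opens to 85 mm and grips with 20 to 120 N. Pads are 22 mm wide; open, the fingers measure 114 mm over their backs; the gripper's body (76 mm by 85 mm) begins 54 mm behind the grasp point. The pads swing forward as they close: fully open they stand 13 mm farther back than shut.
Start: joints at [-75.745, 4.979, 10.078, 95.1, 0, 90], TCP at [0.135, -0.533, 0.239] pointing down, gripper open.
Joint ranges: [-179.16, 179.16], [-48.56, 103.87], [-65.8, 70.77], [-126.05, 130.52], [-82.76, 87.17], [-180, 180]. Speed limits (degrees/s): [127.2, 127.2, 147.25, 180, 180, 180].

INTERFACE

Orientations are given as [roll, pitch, yaw] about the fixed x, y, z axes, in that order (R = Rz(yaw) Ry(pitch) Rx(roll)).
In Python, from workcell import bot gives the robot as it stands. The module is installed in compiled form; this text tells all that it offers.
- The arm moves only by the tool carry_out, never from a script. Its arguments are lists of equal length, an entry for each row: "linear": the shift along the world's x, y, z normalised to -1 to 1, where 1 is 2 cm, a list of three; "rotation": the turn, a rotation vector about the world's x, y, z normalised to -1 to 1, where 1 is 8 degrees, a list of three; "grip": the closure, from -1 (fully open) to 1 (shut). In form: {"linear": [[tx, ty, tz], ...], "rotation": [[rx, ry, rz], ...], "grip": [grip, ...]}. A call has 1 to 12 rows; each row shifts and turns the commanded pose from where the row before left it; what a row does not reach is not made up. A row lasts 1/10 s, in which the tool goes at most 50 mm and 8.59 degrees, less where a joint would pass 70% of its speed; a pose out of reach is approached as far as the arm can. A call with a number of a shift or a turn outside -1 to 1 is refused whole. A call with a gripper value outside its range is refused whole. The fingers move at their own pace and stop on an object; "grip_force" is the grip in N (left out, the last holds). Time passes only in rows, so rows that do not move let the fingers close. It gives the time, the measured TCP pose, the force, the opening and the grip force at its end, in the units of the state.
- bot.get_obs(): the state, without advancing time (a new reading comes with each control period).
- bot.camera(name): name is "scene" or "top" or "wrist"; returns the picture (400x640x3 uint8, blue, green, red); there is no depth.
- bot.camera_model(name): a dict with "fx", "fy", "cx", "cy" (pixels), "camera_from_world" (4x4, takes a point from world to camera coordinates). Camera axes: x right, y up, looking along -z (the intrinsics and any distortion apply to the point x, -y, -z); pixel columns grow to the right and rows downward; lengths in m; the calibration is good to about 2 mm. A picture is of the moment at which its call begins: read the wrist's pose just before it. camera_model takes no time and is no camera call; for the wrist camera it gives the pose at the moment of the call.
- bot.job_done(): hands the job in; it is judged then, once.
The state is a dict: "time": time; "q": joint angles; "qd": joint speeds; "joint_efforts": joint torques, N m; "ee_pos": TCP position; "tcp_rot": TCP orientation; "wrist_force": force on the tool from outside, world axes, zero at the start; "torque": the same for the moment, N m; "opening": finger opening in m; "grasp_force": force on a finger pad.
Only numpy, scipy, OpenCV 4.12 (cv2) and the standard library are available. Lean on these libraries where they do the work, as an engineer would, in place of code of your own. Each camera call takes 0.05 s, during which the arm holds its last target. There are 200 camera calls.

## Working session

There is one attempt and no reset: what is moved stays moved. The work goes in short steps, Python scripts to look and compute and a tool call to move; the robot and the scene stay as the last step left them, time stands still between calls to the robot, and variables do not carry over. Pictures are saved under pics/ and viewed, at most 10 in all, crops included, and the job is handed in when it is done.

Besides the shell and the picture viewer there is one more tool, called as name(argument=value, ...) on one line, values as JSON. carry_out: Moves the arm, as the interface text tells. Its arguments: {"type":"object","properties":{"linear":{"type":"array","items":{"type":"array","items":{"type":"number"}}},"rotation":{"type":"array","items":{"type":"array","items":{"type":"number"}}},"grip":{"type":"array","items":{"type":"number"}},"grip_force":{"type":"number"}},"required":["linear","rotation","grip"]}

```bash
mkdir -p pics; python3 - <<'E'
from workcell import bot
import cv2,numpy as np
print(bot.tcp_to_tips); o=bot.get_obs(); print(o['time'],o['ee_pos'],o['tcp_rot'],o['opening'])
for n in ['top','scene']:
    m=bot.camera_model(n); print(n,m)
    cv2.imwrite(f'pics/{n}0.png',bot.camera(n))
E
```

```text
0.008
0.0 [ 0.1353679  -0.53284402  0.23854955] [-1.79920791e+02  2.60404146e-04  1.42548211e+01] 0.08525561964936473
top {'fx': 456.55772848429945, 'fy': 456.55772848429945, 'cx': 310.99871848325654, 'cy': 199.72907437098738, 'camera_from_world': array([[-0.02284501, -0.99958307, -0.01765746,  0.07848873],
       [ 0.98234684, -0.02572422,  0.18529155, -0.52808327],
       [-0.18566852, -0.01311276,  0.98252494, -1.36709853],
       [ 0.        ,  0.        ,  0.        ,  1.        ]])}
scene {'fx': 376.6185494347643, 'fy': 376.6185494347643, 'cx': 318.2868492844636, 'cy': 205.060387618228, 'camera_from_world': array([[-0.8904116 , -0.45514168, -0.00363684,  0.4897571 ],
       [ 0.27494221, -0.54421371,  0.7926148 , -0.18453007],
       [-0.36273125,  0.70475349,  0.60971186, -1.05824983],
       [ 0.        ,  0.        ,  0.        ,  1.        ]])}
```

View pics/top0.png

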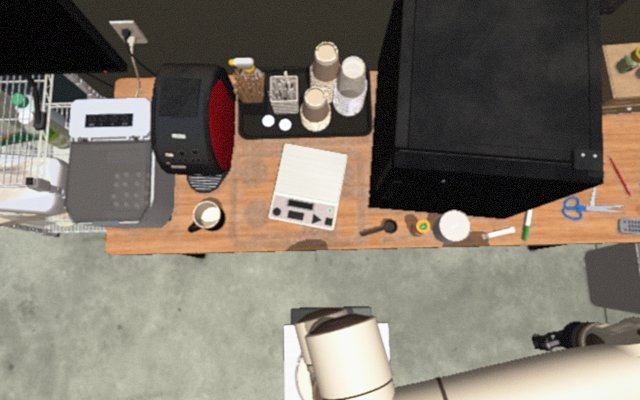

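View pics/scene0.png

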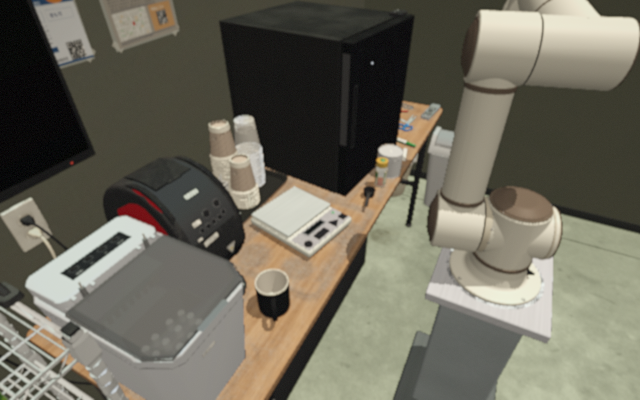

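The top view shows the scale at about (310,187), with its keys in a row from (277,211) to (331,222). The mug is at (207,214) with its handle towards (192,228). The scoop, jar and tin are at (380,228), (423,227) and (454,226). I'll measure these now.

```bash
cat > h.py <<'E'
import numpy as np,cv2
from workcell import bot
def ray(m,u,v):
    T=m['camera_from_world'];R=T[:3,:3];c=-R.T@T[:3,3]
    d=R.T@np.array([(u-m['cx'])/m['fx'],-(v-m['cy'])/m['fy'],-1]);return c,d
def onz(m,u,v,z):
    c,d=ray(m,u,v);return c+d*(z-c[2])/d[2]
def proj(m,p):
    q=m['camera_from_world'][:3,:3]@np.array(p)+m['camera_from_world'][:3,3]
    return m['cx']+m['fx']*q[0]/-q[2], m['cy']-m['fy']*q[1]/-q[2]
def blobs(img,lo,hi,roi,amin,amax):
    x0,y0,x1,y1=roi;k=6
    c=cv2.resize(img[y0:y1,x0:x1],None,fx=k,fy=k,interpolation=cv2.INTER_CUBIC)
    g=cv2.cvtColor(c,cv2.COLOR_BGR2GRAY);mk=((g>=lo)&(g<=hi)).astype(np.uint8)
    n,_,st,ce=cv2.connectedComponentsWithStats(mk)
    return [(x0+(ce[i][0]+.5)/k-.5,y0+(ce[i][1]+.5)/k-.5,st[i][4]/k/k,st[i][2]/k,st[i][3]/k) for i in range(1,n) if amin<st[i][4]/k/k<amax]
E
python3 - <<'E'
from h import *
im=cv2.imread('pics/top0.png');m=bot.camera_model('top')
for b in blobs(im,0,90,(266,195,345,232),10,300): print(np.round(b,1),np.round(onz(m,b[0],b[1],.042),4))
print('mug dark')
for b in blobs(im,0,90,(180,192,230,240),10,2000): print(np.round(b,1),np.round(onz(m,b[0],b[1],.095),4))
print('mug light')
for b in blobs(im,175,255,(190,195,225,235),10,2000): print(np.round(b,1),np.round(onz(m,b[0],b[1],.05),4))
for n,p in dict(jar=(423,227),tin=(454,226),scoopbowl=(391,227),scoopend=(360,234),frL=(371,208)).items(): print(n,onz(m,*p,.1 if n in('jar','tin') else .02))
c=cv2.resize(im[180:250,170:350],None,fx=4.4,fy=4.4,interpolation=cv2.INTER_CUBIC);cv2.imwrite('pics/crop0.png',c)
E
```

```text
[300.  204.3 129.3  24.3   9.5] [0.5179 0.1002 0.042 ]
[276.3 211.3  36.3   6.8   7. ] [0.4975 0.1743 0.042 ]
[295.2 214.9  90.7  15.2   8.7] [0.4847 0.1156 0.042 ]
[315.1 218.8  29.1   7.3   7.3] [0.471  0.0544 0.042 ]
[328.3 221.3  34.6   6.5   7. ] [0.4622 0.0138 0.042 ]
mug dark
[218.8 221.7 131.7  18.8  24.7] [0.4619 0.3419 0.095 ]
[193.2 227.7  71.9  12.8  10. ] [0.4456 0.4182 0.095 ]
mug light
[207.1 214.8 410.4  30.2  27. ] [0.4909 0.3882 0.05  ]
jar [ 0.43002113 -0.26321956  0.1       ]
tin [ 0.4306986  -0.35427913  0.1       ]
scoopbowl [ 0.44225234 -0.18212284  0.02      ]
scoopend [ 0.42271383 -0.08447969  0.02      ]
frL [ 0.50404521 -0.12260124  0.02      ]
```

View pics/crop0.png

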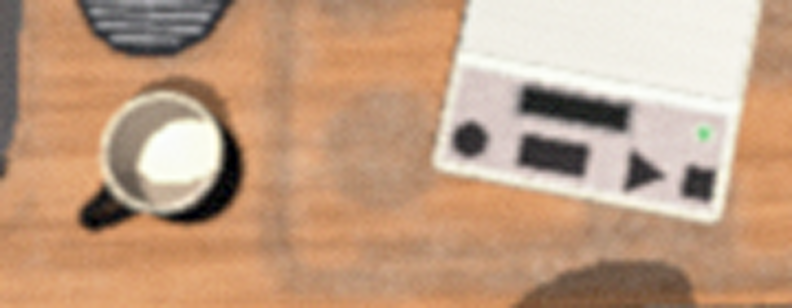

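The key spacing checks out: 0.164 m from round to square against 0.165 m given. That puts the scale's yaw at about -12.4°, its origin at about (0.578, 0.075) and the plate's middle at about (0.617, 0.066). In the crop, the mug rim is at (164,151) and the handle tip at (90,215), which is near-left. Next I move over the round key with the fingers shut.

carry_out(linear=[[0.48, 0.976, -0.05], [0.48, 0.976, -0.05], [0.48, 0.976, -0.05], [0.48, 0.976, -0.05], [0.48, 0.976, -0.05], [0.48, 0.976, -0.05], [0.48, 0.976, -0.05], [0.48, 0.976, -0.05], [0.48, 0.976, -0.05], [0.48, 0.976, -0.05], [0.48, 0.976, -0.05], [0.48, 0.976, -0.05]], rotation=[[0, 0, 0.22], [0, 0, 0.22], [0, 0, 0.22], [0, 0, 0.22], [0, 0, 0.22], [0, 0, 0.22], [0, 0, 0.22], [0, 0, 0.22], [0, 0, 0.22], [0, 0, 0.22], [0, 0, 0.22], [0, 0, 0.22]], grip=[1, 1, 1, 1, 1, 1, 1, 1, 1, 1, 1, 1])

```text
time: 1.3
ee_pos: [0.2508, -0.2979, 0.227]
tcp_rot: [-180.0, 0.0, 35.4]
wrist_force: [0.2, -0.3, -0.0]
opening: 0.0
grasp_force: 0.0
```

carry_out(linear=[[0.48, 0.976, -0.05], [0.48, 0.976, -0.05], [0.48, 0.976, -0.05], [0.48, 0.976, -0.05], [0.48, 0.976, -0.05], [0.48, 0.976, -0.05], [0.48, 0.976, -0.05], [0.48, 0.976, -0.05], [0.48, 0.976, -0.05], [0.48, 0.976, -0.05], [0.48, 0.976, -0.05], [0.48, 0.976, -0.05]], rotation=[[0, 0, 0.22], [0, 0, 0.22], [0, 0, 0.22], [0, 0, 0.22], [0, 0, 0.22], [0, 0, 0.22], [0, 0, 0.22], [0, 0, 0.22], [0, 0, 0.22], [0, 0, 0.22], [0, 0, 0.22], [0, 0, 0.22]], grip=[1, 1, 1, 1, 1, 1, 1, 1, 1, 1, 1, 1])

```text
time: 2.5
ee_pos: [0.366, -0.0637, 0.215]
tcp_rot: [-180.0, 0.0, 56.6]
wrist_force: [0.8, -0.1, 0.5]
opening: 0.0001
grasp_force: 0.0
```

carry_out(linear=[[0.48, 0.976, -0.05], [0.48, 0.976, -0.05], [0.48, 0.976, -0.05], [0.48, 0.976, -0.05], [0.48, 0.976, -0.05], [0.48, 0.976, -0.05], [0.48, 0.976, -0.05], [0.48, 0.976, -0.05], [0.48, 0.976, -0.05], [0.48, 0.976, -0.05], [0.48, 0.976, -0.05], [0.48, 0.976, -0.05]], rotation=[[0, 0, 0.22], [0, 0, 0.22], [0, 0, 0.22], [0, 0, 0.22], [0, 0, 0.22], [0, 0, 0.22], [0, 0, 0.22], [0, 0, 0.22], [0, 0, 0.22], [0, 0, 0.22], [0, 0, 0.22], [0, 0, 0.22]], grip=[1, 1, 1, 1, 1, 1, 1, 1, 1, 1, 1, 1])

```text
time: 3.7
ee_pos: [0.4812, 0.1705, 0.2028]
tcp_rot: [-180.0, 0.0, 77.7]
wrist_force: [0.4, -1.0, -0.0]
opening: 0.0001
grasp_force: 0.0
```

```bash
python3 - <<'E'
from h import *
o=bot.get_obs();print(o['time'],o['ee_pos'],o['tcp_rot'],o['opening'],o['q'])
m=bot.camera_model('wrist');cv2.imwrite('pics/w1.png',bot.camera('wrist'));np.save('w1.npy',m,allow_pickle=True)
T=m['camera_from_world'];print('cam',-T[:3,:3].T@T[:3,3])
for n,p in dict(round=(.4975,.1743,.042),bar=(.4847,.1156,.042),tri=(.471,.0544,.042),sq=(.4622,.0138,.042),tip=tuple(o['ee_pos']-[0,0,.008])).items(): print(n,proj(m,p))
E
```

```text
3.7 [0.48119553 0.17051034 0.20284282] [-1.79968321e+02  2.08881032e-02  7.76953769e+01] 0.00011027913673020438 [ 1.95122129e+01 -1.00785123e+00 -1.22975412e-01  9.09228066e+01
 -1.04829353e-03  1.21816842e+02]
cam [0.4955566  0.23486871 0.33755257]
round (np.float64(335.04866540147356), np.float64(176.98667006705713))
bar (np.float64(334.30496783621794), np.float64(230.76636227714414))
tri (np.float64(333.3038607347193), np.float64(281.463022297745))
sq (np.float64(332.9295040972101), np.float64(312.3698172649088))
tip (np.float64(320.2232955791038), np.float64(245.60859707054874))
```

View pics/w1.png

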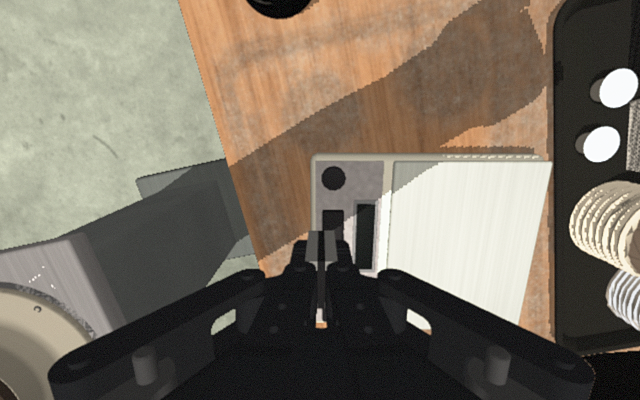

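The wrist view shows the round key at about (333,178), against a predicted (335,177), and the scale is square with the tool. I'll refine this, then press.

```bash
python3 - <<'E'
from h import *
m=np.load('w1.npy',allow_pickle=True).item();im=cv2.imread('pics/w1.png');print(m['fx'],m['camera_from_world'][:3,:3].round(3).tolist())
for b in blobs(im,0,60,(318,160,352,198),100,900): p=onz(m,b[0],b[1],.042);print(np.round(b,1),p)
# plate left corners & left deck edge
for n,(u,v,z) in dict(plateFL=(394,162,.05),plateBL=(552,162,.05),deckFL=(312,156,.036)).items(): print(n,onz(m,u,v,z))
psi=np.radians(-12.4);ex=np.array([np.cos(psi),np.sin(psi)]);ey=np.array([-ex[1],ex[0]])
O=p[:2]+.1*ex-.08*ey;print('O',O,'mid',O+.04*ex,'bar',O-.1*ex+.02*ey,'tri',O-.1*ex-.043*ey)
o=bot.get_obs();d=np.array([p[0],p[1],.052+.008])-o['ee_pos'];print('shift to 10mm above',d,d/.02)
E
```

```text
288.06487287027636 [[0.977, -0.212, -0.0], [0.205, 0.943, -0.263], [0.056, 0.257, 0.965]]
[333.  177.9 431.6  23.5  23.7] [0.49526678 0.17384191 0.042     ]
plateFL [0.5581788  0.17835939 0.05      ]
plateBL [0.71275161 0.14476135 0.05      ]
deckFL [0.47847017 0.20002949 0.036     ]
O [0.57575518 0.0742346 ] mid [0.61482207 0.06564519] bar [0.48238266 0.11524158] tri [0.46885433 0.05371122]
shift to 10mm above [ 0.01311559  0.00130027 -0.1421353 ] [ 0.65577927  0.06501356 -7.10676522]
```

carry_out(linear=[[0.36, 0.08, -1], [0.36, 0.08, -1], [0, 0, -1], [0, 0, -1], [0, 0, -1], [0, 0, -1], [0, 0, -0.6], [0, 0, -0.2], [0, 0, 0]], rotation=[[0, 0, 0], [0, 0, 0], [0, 0, 0], [0, 0, 0], [0, 0, 0], [0, 0, 0], [0, 0, 0], [0, 0, 0], [0, 0, 0]], grip=[1, 1, 1, 1, 1, 1, 1, 1, 1])

```text
time: 4.65
ee_pos: [0.4953, 0.1728, 0.0671]
tcp_rot: [-180.0, 0.0, 77.6]
wrist_force: [-0.3, -0.5, -0.2]
opening: 0.0002
grasp_force: 0.0
```

carry_out(linear=[[0, 0, -0.2], [0, 0, -0.2], [0, 0, -0.2], [0, 0, -0.2], [0, 0, -0.1], [0, 0, 0], [0, 0, 0]], rotation=[[0, 0, 0], [0, 0, 0], [0, 0, 0], [0, 0, 0], [0, 0, 0], [0, 0, 0], [0, 0, 0]], grip=[1, 1, 1, 1, 1, 1, 1])

```text
time: 5.35
ee_pos: [0.4954, 0.1728, 0.0495]
tcp_rot: [-180.0, 0.0, 77.6]
wrist_force: [-0.4, 0.3, 1.8]
opening: 0.0002
grasp_force: 0.9
```

carry_out(linear=[[0, 0, -0.1], [0, 0, -0.1], [0, 0, -0.03], [0, 0, 0], [0, 0, 0]], rotation=[[0, 0, 0], [0, 0, 0], [0, 0, 0], [0, 0, 0], [0, 0, 0]], grip=[1, 1, 1, 1, 1])

```text
time: 5.85
ee_pos: [0.4956, 0.1729, 0.0459]
tcp_rot: [180.0, -0.0, 77.6]
wrist_force: [-5.2, -2.7, 12.3]
opening: 0.0001
grasp_force: 6.3
```

The round key bottomed out (12 N at a tip height of 0.038). Next I lift off and go over to the mug, turning to yaw ≈135° so the camera stays away from the coffee machine.

carry_out(linear=[[0, 0, 0.5], [0, 0, 1], [0, 0, 1], [-0.22, 1, 1], [-0.22, 1, 1], [-0.22, 1, 1], [-0.22, 1, 1], [-0.22, 1, 1], [-0.22, 1, 1], [-0.22, 1, 1], [-0.22, 1, 0.5], [0, 0, 0]], rotation=[[0, 0, 0], [0, 0, 0], [0, 0, 0], [0, 0, 0.9], [0, 0, 0.9], [0, 0, 0.9], [0, 0, 0.9], [0, 0, 0.9], [0, 0, 0.9], [0, 0, 0.9], [0, 0, 0.9], [0, 0, 0]], grip=[1, 1, 1, 1, 1, 1, 1, 1, 1, 1, 1, 1])

```text
time: 7.05
ee_pos: [0.4601, 0.3349, 0.246]
tcp_rot: [179.9, -0.0, 135.5]
wrist_force: [0.2, -1.4, -0.6]
opening: 0.0
grasp_force: 0.0
```

```bash
python3 - <<'E'
from h import *
o=bot.get_obs();print(o['time'],o['ee_pos'],o['tcp_rot'])
m=bot.camera_model('wrist');cv2.imwrite('pics/w2.png',bot.camera('wrist'));np.save('w2.npy',m,allow_pickle=True)
mt=bot.camera_model('top'); a=onz(mt,207.2,214.3,.095);print('rim est',a,proj(m,a))
cv2.imwrite('pics/top1.png',bot.camera('top'))
E
```

```text
7.05 [0.46010651 0.33494399 0.24596411] [ 1.79872460e+02 -1.83532223e-03  1.35508399e+02]
rim est [0.48505967 0.37707663 0.095     ] (np.float64(367.8621849142507), np.float64(174.45674718173856))
```

View pics/w2.png

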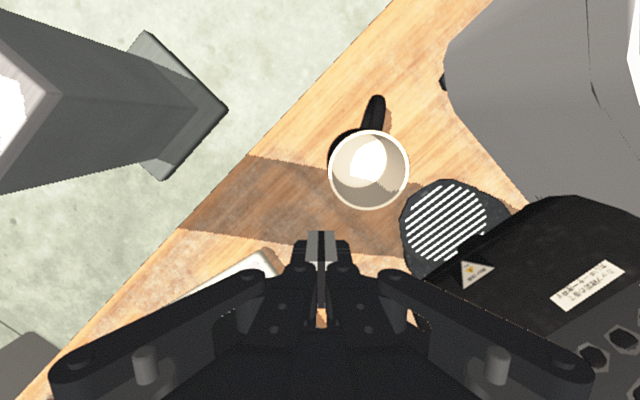

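The mug's rim ring is centred at about (369,170) with a radius of about 40 px, and the handle points to (375,103). I'll fit an ellipse to it.

```bash
python3 - <<'E'
from h import *
m=np.load('w2.npy',allow_pickle=True).item();im=cv2.imread('pics/w2.png')
x0,y0=318,118;c=im[y0:222,x0:422];hsv=cv2.cvtColor(c,cv2.COLOR_BGR2HSV)
for s,v in((90,110),(75,120),(60,130)):
    mk=((hsv[...,1]<s)&(hsv[...,2]>v)).astype(np.uint8)
    mk=cv2.morphologyEx(mk,cv2.MORPH_OPEN,np.ones((2,2)))
    n,l,st,ce=cv2.connectedComponentsWithStats(mk);i=l[45:60,45:60];k=np.bincount(i[i>0]).argmax()
    cn=max(cv2.findContours((l==k).astype(np.uint8),0,2)[0],key=cv2.contourArea)
    e=cv2.fitEllipse(cv2.convexHull(cn));u,w=e[0][0]+x0,e[0][1]+y0
    p=onz(m,u,w,.095);print(s,st[k],e[1],e[2],u,w,p, 'Dia', np.linalg.norm(onz(m,u-e[1][0]/2,w,.095)-onz(m,u+e[1][0]/2,w,.095)))
h=onz(m,376,98,.06);print('handle tip',h, np.degrees(np.arctan2(h[1]-p[1],h[0]-p[0])),np.hypot(*(h-p)[:2]))
E
```

```text
90 [  11    0   93   94 5610] (84.71290588378906, 110.02388000488281) 53.945743560791016 379.6989860534668 164.5534439086914 [0.48587826 0.3922197  0.095     ] Dia 0.08454732079022027
75 [  11   13   82   80 5190] (79.62063598632812, 82.796875) 53.94291305541992 369.24036407470703 170.54712295532227 [0.48306851 0.38072832 0.095     ] Dia 0.07989212851262179
60 [  11   13   81   80 5104] (79.17798614501953, 82.15482330322266) 56.877349853515625 369.23664474487305 170.29702377319336 [0.48287705 0.38089525 0.095     ] Dia 0.07942965495258533
handle tip [0.43901771 0.43758938 0.06      ] 127.72601885285403 0.07167890845822962
```

carry_out(linear=[[-0.15, 0.9, -1], [0, 0, -1], [0, 0, -1], [0, 0, -1], [0, 0, -1], [0, 0, -0.8], [0, 0, 0], [0, 0, 0], [0, 0, 0]], rotation=[[0, 0, 0], [0, 0, 0], [0, 0, 0], [0, 0, 0], [0, 0, 0], [0, 0, 0], [0, 0, 0], [0, 0, 0], [0, 0, 0]], grip=[0.06, 0.06, 0.06, 0.06, 0.06, 0.06, 0.06, 0.06, 0.06])

```text
time: 8.05
ee_pos: [0.4577, 0.3507, 0.1297]
tcp_rot: [179.9, 0.0, 135.1]
wrist_force: [-0.0, -0.1, 0.4]
opening: 0.04
grasp_force: 0.0
```

```bash
python3 - <<'E'
from h import *
o=bot.get_obs();print(o['time'],o['ee_pos'],o['tcp_rot'],o['opening'])
cv2.imwrite('pics/w3.png',bot.camera('wrist'))
E
```

```text
8.05 [0.45765094 0.35068972 0.12968376] [1.79934490e+02 1.06326579e-02 1.35146067e+02] 0.03999394944733185
```

View pics/w3.png

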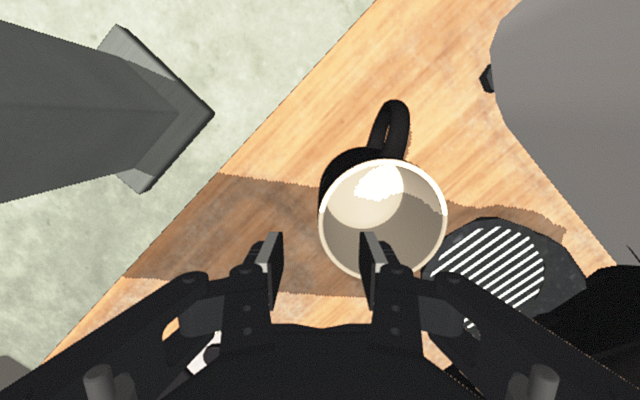

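The fingers straddle the wall, with the outer one at (272,260) and the inner one at (370,260). The rim is centred at about (383,218). I'll check the alignment numerically.

```bash
python3 - <<'E'
from h import *
m=bot.camera_model('wrist');im=cv2.imread('pics/w3.png');o=bot.get_obs();t=o['ee_pos']
print('tcp@rim',proj(m,[t[0],t[1],.095]),'tip',proj(m,t-[0,0,.008]))
hand=[(319,215),(446,205),(385,159),(345,170),(430,175),(335,255),(440,240),(324,235)]
e=cv2.fitEllipse(np.array(hand,np.float32));p=onz(m,*e[0],.095);print(e,p)
yaw=np.radians(o['tcp_rot'][2]-90);d=np.array([np.cos(yaw),np.sin(yaw)]);r=p[:2]-t[:2];print('radial',r@d,'tangential',r@[-d[1],d[0]])
E
```

```text
tcp@rim (np.float64(320.906749151505), np.float64(227.41244042916276)) tip (np.float64(320.98111692220175), np.float64(245.53183582267576))
((383.1703186035156, 215.5234375), (114.22547149658203, 127.72284698486328), 83.66319274902344) [0.47935388 0.38380713 0.095     ]
radial 0.03864662199860996 tangential 0.007885846786743408
```

carry_out(linear=[[-0.1, 0.15, -0.4], [0, 0, -0.6], [0, 0, -0.6], [0, 0, -0.6], [0, 0, -0.5], [0, 0, -0.4], [0, 0, 0]], rotation=[[0, 0, 0], [0, 0, 0], [0, 0, 0], [0, 0, 0], [0, 0, 0], [0, 0, 0], [0, 0, 0]], grip=[0.06, 0.06, 0.06, 0.06, 0.06, 0.06, 0.06])

```text
time: 8.8
ee_pos: [0.4547, 0.3534, 0.0651]
tcp_rot: [-179.9, -0.0, 135.2]
wrist_force: [-0.4, -0.8, -0.2]
opening: 0.0399
grasp_force: 0.0
```

carry_out(linear=[[0, 0, 0], [0, 0, 0], [0, 0, 0], [0, 0, 0], [0, 0, 0], [0, 0, 0], [0, 0, 0], [0, 0, 0]], rotation=[[0, 0, 0], [0, 0, 0], [0, 0, 0], [0, 0, 0], [0, 0, 0], [0, 0, 0], [0, 0, 0], [0, 0, 0]], grip=[0.3, 0.5, 0.6, 0.7, 0.8, 1, 1, 1], grip_force=50)

```text
time: 9.6
ee_pos: [0.4557, 0.3541, 0.0671]
tcp_rot: [179.9, 0.0, 135.2]
wrist_force: [1.2, -0.9, 2.4]
opening: 0.0049
grasp_force: 48.1
```

carry_out(linear=[[0, 0, 0.2], [0, 0, 0.4], [0, 0, 0.6], [0, 0, 0.8], [0, 0, 1], [0, 0, 1], [0, 0, 0.5], [0, 0, 0], [0, 0, 0]], rotation=[[0, 0, 0], [0, 0, 0], [0, 0, 0], [0, 0, 0], [0, 0, 0], [0, 0, 0], [0, 0, 0], [0, 0, 0], [0, 0, 0]], grip=[1, 1, 1, 1, 1, 1, 1, 1, 1])

```text
time: 10.5
ee_pos: [0.4551, 0.3538, 0.1561]
tcp_rot: [-180.0, -0.0, 135.2]
wrist_force: [0.1, 0.4, -4.7]
opening: 0.0051
grasp_force: 46.7
```

```bash
python3 - <<'E'
from h import *
o=bot.get_obs();print(o['time'],o['ee_pos'],o['tcp_rot'],o['opening'],o['grasp_force'],o['wrist_force'])
w=bot.camera('wrist');s=bot.camera('scene')[200:360,180:400]
cv2.imwrite('pics/lift.png',np.hstack([cv2.resize(w,(480,300)),cv2.resize(s,None,fx=1.4,fy=1.875)[:, :308]]))
cv2.imwrite('pics/w4.png',w)
E
```

```text
10.5 [0.45506577 0.35375563 0.15609669] [-1.79958229e+02 -6.24873176e-03  1.35215235e+02] 0.005107156671844774 46.70174003869761 [ 0.06588883  0.3947018  -4.69443828]
```

View pics/lift.png

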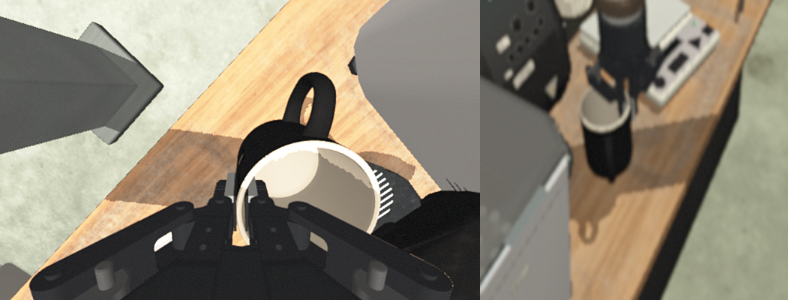

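The mug is held upright in the pinch at about 0.48 kg, and the handle is clear. I'll measure the mug's axis relative to the TCP.

```bash
python3 - <<'E'
from h import *
m=bot.camera_model('wrist');im=cv2.imread('pics/w4.png');o=bot.get_obs();t=o['ee_pos']
zr=t[2]-.0671+.095
x0,y0,x1,y1=310,175,525,330;hsv=cv2.cvtColor(im[y0:y1,x0:x1],cv2.COLOR_BGR2HSV)
mk=((hsv[...,1]<70)&(hsv[...,2]>125)).astype(np.uint8)
n,l,st,ce=cv2.connectedComponentsWithStats(mk);k=1+st[1:,4].argmax();print(st[k])
cn=max(cv2.findContours((l==k).astype(np.uint8),0,2)[0],key=cv2.contourArea)
pts=cv2.convexHull(cn)[:,0]+[x0,y0]
pts=pts[(pts[:,1]<275)]
P=np.array([onz(m,u,v,zr)[:2] for u,v in pts])
A=np.c_[2*P,np.ones(len(P))];s=np.linalg.lstsq(A,(P**2).sum(1),rcond=None)[0];R=np.sqrt(s[2]+s[:2]@s[:2]);print('centre',s[:2],'R',R,'res',np.abs(np.hypot(*(P-s[:2]).T)-R).max(),len(P))
a=np.radians(o['tcp_rot'][2]-90);d=np.array([np.cos(a),np.sin(a)]);r=s[:2]-t[:2];print('radial',r@d,'tang',r@[-d[1],d[0]])
E
```

```text
[    5    12   210   140 14777]
centre [0.48514079 0.37916368] R 0.044407827943483434 res 0.002048496168129861 27
radial 0.0395270547879474 tang -0.003486236754999209
```

carry_out(linear=[[0.18, -0.4, 0], [0.31, -0.7, 0], [0.44, -1, 0], [0.44, -1, 0], [0.44, -1, 0], [0.44, -1, 0], [0.44, -1, 0], [0.44, -1, 0]], rotation=[[0, 0, -0.21], [0, 0, -0.36], [0, 0, -0.514], [0, 0, -0.514], [0, 0, -0.514], [0, 0, -0.514], [0, 0, -0.514], [0, 0, -0.514]], grip=[1, 1, 1, 1, 1, 1, 1, 1])

```text
time: 11.4
ee_pos: [0.5183, 0.2097, 0.1565]
tcp_rot: [-180.0, 0.0, 105.6]
wrist_force: [0.8, -0.2, -3.5]
opening: 0.0049
grasp_force: 46.9
```

carry_out(linear=[[0.44, -1, 0], [0.44, -1, 0], [0.44, -1, 0], [0.44, -1, 0], [0.44, -1, 0], [0.44, -1, 0], [0.26, -0.6, 0], [0.13, -0.3, 0], [0, 0, 0], [0, 0, 0]], rotation=[[0, 0, -0.514], [0, 0, -0.514], [0, 0, -0.514], [0, 0, -0.514], [0, 0, -0.514], [0, 0, -0.514], [0, 0, -0.31], [0, 0, -0.15], [0, 0, 0], [0, 0, 0]], grip=[1, 1, 1, 1, 1, 1, 1, 1, 1, 1])

```text
time: 12.4
ee_pos: [0.5782, 0.0742, 0.1566]
tcp_rot: [-180.0, -0.0, 77.7]
wrist_force: [0.2, 0.6, -3.7]
opening: 0.0049
grasp_force: 46.9
```

```bash
python3 - <<'E'
from h import *
o=bot.get_obs();print(o['time'],o['ee_pos'],o['tcp_rot'],o['opening'],o['grasp_force'],o['wrist_force'])
w=bot.camera('wrist');s=bot.camera('scene')[120:280,200:400]
cv2.imwrite('pics/over.png',np.hstack([cv2.resize(w,(480,300)),cv2.resize(s,None,fx=1.5,fy=1.875)]))
E
```

```text
12.4 [0.57819292 0.07420045 0.15664406] [-1.79982108e+02 -1.02431807e-02  7.76779760e+01] 0.004868651004641087 46.878656318440335 [ 0.23716199  0.5822422  -3.73623524]
```

View pics/over.png

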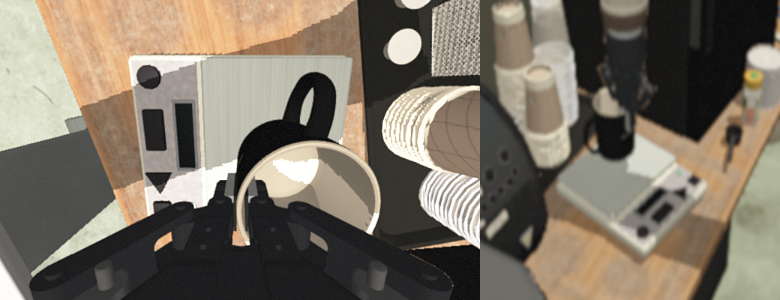

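The mug hangs upright over the plate with clear space around it, about 39 mm above. I'll lower it, slowly at the end.

carry_out(linear=[[0, 0, -0.3], [0, 0, -0.4], [0, 0, -0.4], [0, 0, -0.3], [0, 0, -0.2], [0, 0, -0.1], [0, 0, -0.1], [0, 0, 0]], rotation=[[0, 0, 0], [0, 0, 0], [0, 0, 0], [0, 0, 0], [0, 0, 0], [0, 0, 0], [0, 0, 0], [0, 0, 0]], grip=[1, 1, 1, 1, 1, 1, 1, 1])

```text
time: 13.3
ee_pos: [0.5784, 0.0738, 0.1206]
tcp_rot: [-180.0, 0.0, 77.6]
wrist_force: [-0.5, 0.7, -3.8]
opening: 0.0049
grasp_force: 46.8
```

carry_out(linear=[[0, 0, -0.05], [0, 0, -0.05], [0, 0, -0.05], [0, 0, 0]], rotation=[[0, 0, 0], [0, 0, 0], [0, 0, 0], [0, 0, 0]], grip=[1, 1, 1, 1])

```text
time: 13.7
ee_pos: [0.5785, 0.0738, 0.1177]
tcp_rot: [180.0, -0.0, 77.6]
wrist_force: [-0.2, 1.1, -1.8]
opening: 0.0052
grasp_force: 47.1
```

Contact has begun. A little more, and then release.

carry_out(linear=[[0, 0, -0.05], [0, 0, -0.04], [0, 0, 0]], rotation=[[0, 0, 0], [0, 0, 0], [0, 0, 0]], grip=[1, 1, 1])

```text
time: 14.0
ee_pos: [0.5784, 0.0739, 0.1161]
tcp_rot: [180.0, -0.0, 77.6]
wrist_force: [-2.0, 0.7, 0.6]
opening: 0.0048
grasp_force: 48.0
```

carry_out(linear=[[0, 0, 0], [0, 0, 0], [0, 0, 0], [0, 0, 0], [0, 0, 0], [0, 0, 0], [0, 0, 0]], rotation=[[0, 0, 0], [0, 0, 0], [0, 0, 0], [0, 0, 0], [0, 0, 0], [0, 0, 0], [0, 0, 0]], grip=[0.85, 0.7, 0.55, 0.4, 0.25, 0.15, 0.15])

```text
time: 14.7
ee_pos: [0.5785, 0.0739, 0.1159]
tcp_rot: [180.0, 0.0, 77.6]
wrist_force: [0.1, 0.2, 0.0]
opening: 0.0365
grasp_force: 0.0
```

carry_out(linear=[[0, 0, 0.3], [0, 0, 0.6], [0, 0, 1], [0, 0, 1], [0, 0, 1], [0, 0, 1], [-0.96, 0.41, 0], [-0.96, 0.41, 0], [-0.96, 0.41, 0], [-0.96, 0.41, 0], [-0.96, 0.41, 0], [0, 0, 0]], rotation=[[0, 0, 0], [0, 0, 0], [0, 0, 0], [0, 0, 0], [0, 0, 0], [0, 0, 0], [0, 0, 0], [0, 0, 0], [0, 0, 0], [0, 0, 0], [0, 0, 0], [0, 0, 0]], grip=[0.15, 0.15, 0.15, 0.15, 0.15, 0.15, 0.3, 0.6, 1, 1, 1, 1])

```text
time: 15.9
ee_pos: [0.4811, 0.1155, 0.2157]
tcp_rot: [179.9, -0.1, 77.7]
wrist_force: [0.4, -0.4, 0.6]
opening: 0.0001
grasp_force: 0.0
```

```bash
python3 - <<'E'
from h import *
o=bot.get_obs();print(o['time'],o['ee_pos'],o['tcp_rot'],o['opening'],o['wrist_force'])
m=bot.camera_model('wrist');w=bot.camera('wrist');cv2.imwrite('pics/w5.png',w)
t=bot.camera('top');cv2.imwrite('pics/top5.png',t)
s=bot.camera('scene')[120:280,200:400]
cv2.imwrite('pics/placed.png',np.hstack([cv2.resize(w,(480,300)),cv2.resize(s,None,fx=1.5,fy=1.875)]))
mt=bot.camera_model('top')
for n,p in dict(mid=(.615,.066,.05),rim=(.615,.066,.145),bar=(.4825,.1152,.042),tri=(.469,.0537,.042)).items(): print(n,'wrist',np.array(proj(m,p))*.75,'top',proj(mt,p))
E
```

```text
15.9 [0.48111522 0.1155357  0.21567523] [ 1.79917271e+02 -5.49884668e-02  7.76985835e+01] 0.00011887429601556696 [ 0.41486768 -0.42358496  0.64375891]
mid wrist [337.85800452 150.67441153] top (np.float64(310.2288896637556), np.float64(173.08578614368074))
rim wrist [378.36609804 176.14859991] top (np.float64(309.6035837453917), np.float64(165.2305542668981))
bar wrist [241.17046463 136.05709164] top (np.float64(295.394552794587), np.float64(215.60858610073313))
tri wrist [241.05509069 176.25682603] top (np.float64(315.31206939367854), np.float64(219.41799575107956))
```

View pics/placed.png

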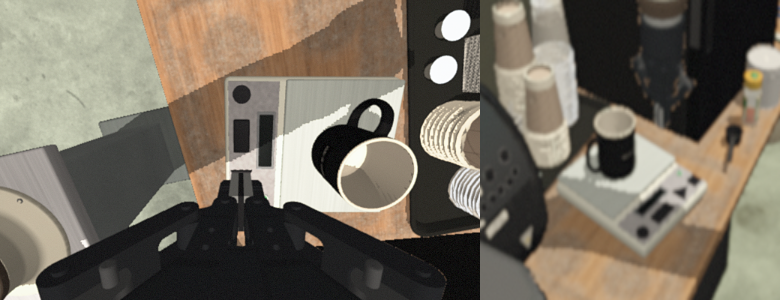

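The mug stands upright: its rim is at (378,173) against a predicted (378,176) for dead centre. Both keys sit where predicted, so I press the bar now.

carry_out(linear=[[0.05, 0, -0.8], [0, 0, -1], [0, 0, -1], [0, 0, -1], [0, 0, -1], [0, 0, -1], [0, 0, -1], [0, 0, -0.7], [0, 0, -0.3], [0, 0, 0]], rotation=[[0, 0, 0], [0, 0, 0], [0, 0, 0], [0, 0, 0], [0, 0, 0], [0, 0, 0], [0, 0, 0], [0, 0, 0], [0, 0, 0], [0, 0, 0]], grip=[1, 1, 1, 1, 1, 1, 1, 1, 1, 1])

```text
time: 17.05
ee_pos: [0.4834, 0.1146, 0.0574]
tcp_rot: [-179.9, 0.0, 77.6]
wrist_force: [0.7, 0.8, -0.2]
opening: -0.0002
grasp_force: 0.0
```

carry_out(linear=[[0, 0, -0.2], [0, 0, -0.15], [0, 0, -0.15], [0, 0, -0.15], [0, 0, -0.1], [0, 0, 0], [0, 0, 0]], rotation=[[0, 0, 0], [0, 0, 0], [0, 0, 0], [0, 0, 0], [0, 0, 0], [0, 0, 0], [0, 0, 0]], grip=[1, 1, 1, 1, 1, 1, 1])

```text
time: 17.75
ee_pos: [0.484, 0.115, 0.0457]
tcp_rot: [179.9, -0.1, 77.6]
wrist_force: [-8.4, -2.8, 22.8]
opening: -0.0001
grasp_force: 11.7
```

carry_out(linear=[[0, 0, 0.5], [0, 0, 1], [0, 0, 0.5], [-0.25, -1, 0], [-0.25, -1, 0], [-0.25, -1, 0], [0, -0.05, 0], [0, 0, -0.6], [0, 0, -0.4], [0, 0, 0]], rotation=[[0, 0, 0], [0, 0, 0], [0, 0, 0], [0, 0, 0], [0, 0, 0], [0, 0, 0], [0, 0, 0], [0, 0, 0], [0, 0, 0], [0, 0, 0]], grip=[1, 1, 1, 1, 1, 1, 1, 1, 1, 1])

```text
time: 18.75
ee_pos: [0.4675, 0.0543, 0.0609]
tcp_rot: [-179.8, 0.0, 77.7]
wrist_force: [-0.4, 0.4, 0.3]
opening: -0.0002
grasp_force: 0.0
```

carry_out(linear=[[0.07, -0.03, -0.2], [0, 0, -0.2], [0, 0, -0.15], [0, 0, -0.15], [0, 0, -0.1], [0, 0, 0], [0, 0, 0]], rotation=[[0, 0, 0], [0, 0, 0], [0, 0, 0], [0, 0, 0], [0, 0, 0], [0, 0, 0], [0, 0, 0]], grip=[1, 1, 1, 1, 1, 1, 1])

```text
time: 19.45
ee_pos: [0.4699, 0.0534, 0.0472]
tcp_rot: [180.0, -0.0, 77.6]
wrist_force: [-1.6, 2.0, 3.6]
opening: 0.0002
grasp_force: 1.6
```

carry_out(linear=[[0, 0, -0.1], [0, 0, -0.05], [0, 0, 0], [0, 0, 0]], rotation=[[0, 0, 0], [0, 0, 0], [0, 0, 0], [0, 0, 0]], grip=[1, 1, 1, 1])

```text
time: 19.85
ee_pos: [0.47, 0.0534, 0.0457]
tcp_rot: [179.9, -0.0, 77.6]
wrist_force: [-8.0, -1.1, 19.7]
opening: -0.0001
grasp_force: 9.7
```

The timer key bottomed out at 20 N. I'll lift and back away.

carry_out(linear=[[0, 0, 0.5], [0, 0, 1], [0, 0, 1], [-0.3, 0, 1], [-0.5, 0, 1], [-0.5, 0, 1], [-0.5, 0, 1], [-0.5, 0, 1], [0, 0, 0], [0, 0, 0], [0, 0, 0]], rotation=[[0, 0, 0], [0, 0, 0], [0, 0, 0], [0, 0, 0], [0, 0, 0], [0, 0, 0], [0, 0, 0], [0, 0, 0], [0, 0, 0], [0, 0, 0], [0, 0, 0]], grip=[1, 1, 1, 1, 1, 1, 1, 1, 1, 1, 1])

```text
time: 20.95
ee_pos: [0.4238, 0.0532, 0.1927]
tcp_rot: [-179.9, 0.0, 77.6]
wrist_force: [-0.5, 0.7, -0.5]
opening: 0.0002
grasp_force: 0.0
```

```bash
python3 - <<'E'
from h import *
o=bot.get_obs();print(o['time'],o['ee_pos'],o['wrist_force'])
w=bot.camera('wrist');s=bot.camera('scene')[120:280,200:400]
cv2.imwrite('pics/end.png',np.hstack([cv2.resize(w,(480,300)),cv2.resize(s,None,fx=1.5,fy=1.875)]))
print(np.array(proj(bot.camera_model('wrist'),(.615,.066,.145)))*.75)
E
```

```text
20.95 [0.42384927 0.05317101 0.19273243] [-0.47905042  0.65427817 -0.51672294]
[462.44267436 104.67806909]
```

View pics/end.png

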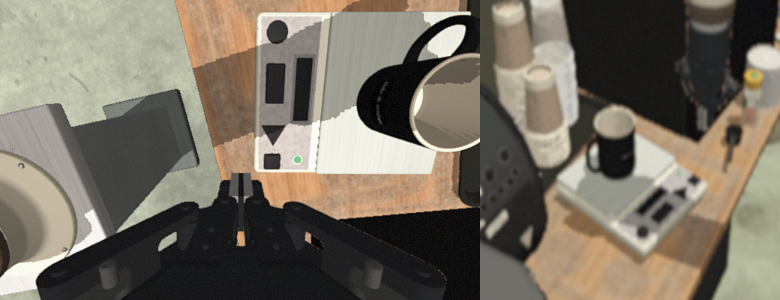

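The mug stands on the plate with its rim at about (460,103) against a predicted (462,105). All the keys are up and the hand is clear, so I'm handing in.

```bash
python3 -c "
from workcell import bot
print(bot.job_done())"
```

```text
the job is handed in; nothing more can be done
None
```

The job is handed in at about 21 s of the 72 s limit: scale switched on, mug standing free on the middle of the plate, then zero and timer each pressed right down; the hand-in call returned no verdict.

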